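# Hang the lift-off door of a warming cabinet

## Robot

A 6-joint arm with a two-finger parallel gripper is mounted at the origin on the work surface. World frame = base frame: x ahead of the robot, y to its left, z up, the work surface at z = 0. Lengths are in m, angles in rad, forces in N, time in s.
With the tool pointing down it reaches from about 0.35 to 1 m from the base axis. Payload 7.1 kg.
Tool frame: the origin (TCP) lies between the finger pads; the fingertips stand 22 mm ahead of it and the grasp point (between the pads) lies 3 mm ahead of it; x points along the fingers, y is the direction in which the jaws open and shut, and the axes are right-handed (so a half turn about x gives the same grasp; the last joint's range is limited). The gripper opens to 85 mm and grips with 20 to 120 N. Pads are 22 mm wide; open, the fingers measure 114 mm over their backs; the gripper's body (76 mm by 85 mm) begins 54 mm behind the grasp point. The pads swing forward as they close: fully open they stand 13 mm farther back than shut.
Start: joints at [-1.325, 0.423, 1.63, -0, 1.089, -0.019], TCP at [0.164, -0.603, 0.253] pointing down, gripper open.
Joint ranges: [-3, 3], [-0.9, 2.11], [0.09, 2.58], [-1.31, 4.45], [0.11, 2.69], [-2.54, 2.54]. Speed limits (rad/s): [2.39, 2.39, 3.01, 3.14, 3.14, 3.14].

## Interface

Orientations are given as a rotation vector (axis times angle).
In Python, from rig import manip gives the robot as it stands. The module is installed in compiled form; this text tells all that it offers. Calls block until the motion is done:
- manip.move_to(position, orientation): joint-space move of the TCP to a pose.
- manip.servo_line(position, orientation=None, rate=0.15): straight line of the TCP; orientation=None keeps the orientation; rate is the mean speed in m/s.
- manip.set_joints(angles): joint-space move.
- manip.command_gripper(opening, f_grip=None): finger opening in m; f_grip is the grip in N (None keeps the last); returns when the fingers have stopped.
- manip.hold(seconds).
- manip.solve_ik(position, orientation): joint angles nearest the present ones, or None.
- manip.camera(name): name is "scene" or "side" or "wrist"; returns a dict with "image" (384x512x3 uint8, red, green, blue), "fx", "fy", "cx", "cy" (pixels), "k1" (the pictures are not rectified: a ray, as slopes to the right and down, at radius r is drawn at 1 + k1 r^2 times it, then the intrinsics apply), "cam_to_world" (4x4, takes a point from camera to world coordinates); the wrist camera has in their place "mount" (4x4, takes a point from camera to tool coordinates, whose origin is the TCP and whose axes are the tool frame's). Camera axes: x right, y down, z forward; pixel columns grow to the right and rows downward; lengths in m; the calibration is good to about 2 mm. A picture is of the moment at which its call begins: read the wrist's pose just before it. There is no depth.
A pose or a line that the arm cannot do raises manip.IKError and nothing moves.
- manip.sign_off(): hands the job in, once; it reports no verdict.
Readings, each from a call of its own:
- manip.get_time(): time.
- manip.get_joint_positions(): joint angles.
- manip.get_joint_vel(): joint speeds.
- manip.get_tau(): joint torques, N m.
- manip.get_position(): TCP position.
- manip.get_ee_rot(): TCP orientation.
- manip.get_contact_force(): force on the tool from outside, world axes, zero at the start.
- manip.get_torque(): the same for the moment, N m.
- manip.get_width(): finger opening in m.
Only numpy, scipy, OpenCV 4.12 (cv2) and the standard library are available. Lean on these libraries where they do the work, as an engineer would, in place of code of your own. Each camera call takes 0.05 s, during which the arm holds its last target.

## Task

Hang the loose steel door back on the warming cabinet: take it out of the board rack, lower it gently so that both hinge sockets go down fully over the two hinge pins together, then swing it fully shut without slamming and let go. Never force or drop it on the pins, and leave the board and the tray in the rack and the pot and the pan on the bench as they are.

Things in the scene. Friction and masses are not known exactly. Their poses are not given: they have to be found in the camera images.
- door: Loose steel cabinet door, about 0.5 kg, its weight in the middle, upright in a slot of the board rack, the tallest thing there. Panel 22 mm thick (its x), 220 mm wide (y), 200 mm high (z); its top 40 mm is bare on both sides. Origin: centre of the panel's underside; z up, the front face looks to -x. Two hinge sockets stand beyond its +y edge. Hung, its underside is 80 mm above the bench.
- upper_socket (a point): Centre of the open lower end of the door's upper socket, at (0, 122, 162) mm in the door's frame; axes as the door's. Each socket is an upright open steel tube, bore 14 mm, outside 22 mm, 26 mm long, its middle line 12 mm beyond the panel's edge.
- lower_socket (a point): Centre of the open lower end of the door's lower socket, at (0, 122, 12) mm in the door's frame; axes as the door's.
- free_edge (a point): Middle of the door's free edge, at (0, -110, 100) mm in the door's frame; axes as the door's. Near it, at y = -88 mm on the front, is an upright bar handle, z = 100 to 160 mm, standing 35 mm off the panel.
- cabinet: Fixed bench-top steel warming cabinet, 280 mm deep (x), wide (y) and high (z), controls in its base. Origin: centre of its underside, on the bench; the open front looks to -x, at x = -140 mm, with a 2 mm gasket. Shut, the door has the cabinet's axes, its back about 3 mm off the gasket; its free edge swings out to -x past a right angle. Nearly shut, no finger fits behind it.
- hinge_middle (a point): At (-156, 118, 242) mm in the cabinet's frame, axes as its: nominal centre of the upper pin's shoulder. Two upright 12 mm pins, one 150 mm below the other, tips 21 mm above their 22 mm wide shoulders, bevelled by only 0.5 mm, sit on one strip clamped through cross slots: both pins stand together up to 7.5 mm from nominal along y, either way, not measured; x and z are exact.
- rack: Fixed steel board rack, base 200 x 190 mm, 6 mm thick, with three slots along its y, their centres at x = -70, 0 and +70 mm; wire hoops 140 mm long and 78 mm high on both sides of each slot leave 30 mm. Origin: centre of its underside. Door, board and tray stand in the slots in any order, on the base.
- board: White plastic cutting board, 12 x 170 x 100 mm high, upright in a rack slot. Origin: centre of its underside. Leave it there.
- tray: Shallow aluminium tray, upright in a rack slot, 15 x 180 x 105 mm high. Origin: centre of its underside. Leave it there.
- pot: Tall open steel pot on the bench, 120 mm across, 112 mm high, with two side handles. Origin: centre of its underside. Leave it there.
- pan: Rectangular steel food pan on the bench, 108 x 176 x 65 mm high. Origin: centre of its underside. Leave it there.

How it is judged:
On the way:
1. the door is hung: both sockets are fully down over the pins, the door upright (z of upper_socket in the frame of hinge_middle between -0.004 and 0.004 m and x of upper_socket in the frame of hinge_middle between -0.004 and 0.004 m and y of upper_socket in the frame of hinge_middle between -0.0088 and 0.0088 m and angle between door's own z axis and vertical below 0.04 rad), for 0.3 s.
At the end, for the whole second after the job is handed in: The door hangs on both pins with the sockets down on their shoulders (within 4 mm in height, upright within 0.04 rad), is shut (free edge within 10 mm and panel within 0.05 rad of its shut place) and at rest, and has been let go (all of step 1 and x of free_edge in the frame of cabinet above -0.166 m and angle between the y axis of door and the y axis of cabinet, either way round below 0.05 rad and linear speed of door below 0.02 m/s and angular speed of door below 0.1 rad/s); the robot touches nothing.
It fails at once if door pressed, knocked or dropped on the hinge pins or cabinet with more than 25 N (contact force between door and cabinet above 25 N).
It fails at once if door dropped or slammed (over 0.3 m/s while not in touch with the fingers) (linear speed of door above 0.3 m/s and contact force between door and the fingers below 0.05 N).
It fails at once if board, tray, pot or pan shifted by more than 20 mm (distance of any of board, tray, pot, pan from where it was at the start of the episode above 0.02 m).
It also fails if it takes over 72 s, if anything falls off the work surface, if the arm or the gripper's body presses on something with over 40 N, if the wrist force passes 120 N, or if a joint passes its speed limit or range.

## Working session

There is one attempt and no reset: what is moved stays moved. The work goes in short steps, each a Python script; the robot and the scene stay as the last script left them, time stands still between calls to the robot, and variables do not carry over. Pictures are saved under pics/ and viewed, and the job is handed in when it is done.

```bash
mkdir -p pics; ls; python3 - <<'E'
from rig import manip
import cv2, numpy as np, json
np.set_printoptions(precision=4,suppress=True)
print(manip.get_time(),manip.get_position(),manip.get_ee_rot())
for n in ["scene","side","wrist"]:
    c=manip.camera(n)
    cv2.imwrite(f"pics/{n}0.png",c["image"][:,:,::-1])
    print(n,{k:(v if k!='image' else 0) for k,v in c.items()})
E
```

```text
pics
0.0 [ 0.1635 -0.6027  0.2525] [ 2.0805  0.2788 -2.0809]
scene {'image': 0, 'fx': 414.1300306227812, 'fy': 414.1300306227812, 'cx': 255.14001493757056, 'cy': 191.47836026424733, 'k1': -0.10554020854746353, 'cam_to_world': array([[ 0.887 ,  0.3476, -0.3041,  0.9335],
       [ 0.4618, -0.6722,  0.5787, -0.5865],
       [-0.0033, -0.6537, -0.7567,  1.0474],
       [ 0.    ,  0.    ,  0.    ,  1.    ]])}
side {'image': 0, 'fx': 432.9236276433254, 'fy': 432.9236276433254, 'cx': 264.1333054003609, 'cy': 189.61295544330304, 'k1': -0.0902655654756713, 'cam_to_world': array([[-0.997 , -0.0454,  0.0631,  0.503 ],
       [-0.0777,  0.5848, -0.8074,  1.0153],
       [-0.0002, -0.8099, -0.5866,  0.8362],
       [ 0.    ,  0.    ,  0.    ,  1.    ]])}
wrist {'image': 0, 'fx': 282.09093104580955, 'fy': 282.09093104580955, 'cx': 253.48236921346802, 'cy': 188.79384597077805, 'k1': 0.021053515809534414, 'mount': array([[ 0.0002, -0.2665,  0.9638, -0.121 ],
       [ 1.    ,  0.0002, -0.0002,  0.0001],
       [-0.0001,  0.9638,  0.2665, -0.0679],
       [ 0.    ,  0.    ,  0.    ,  1.    ]])}
```

View pics/scene0.png

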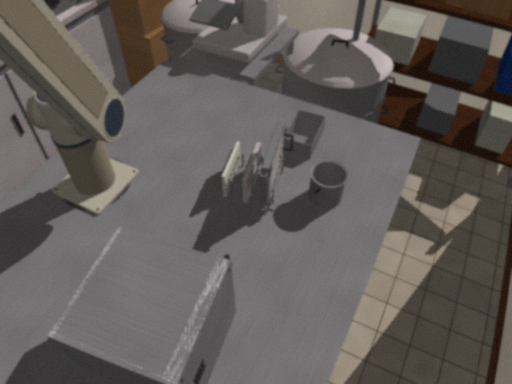

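View pics/side0.png

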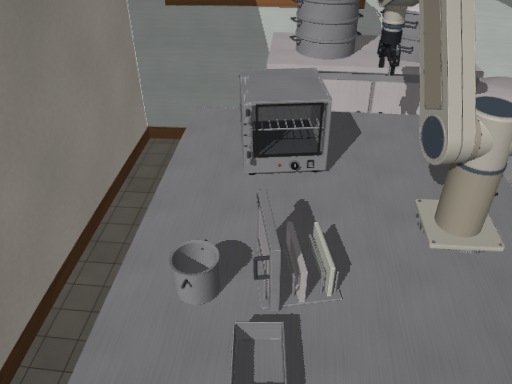

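View pics/wrist0.png

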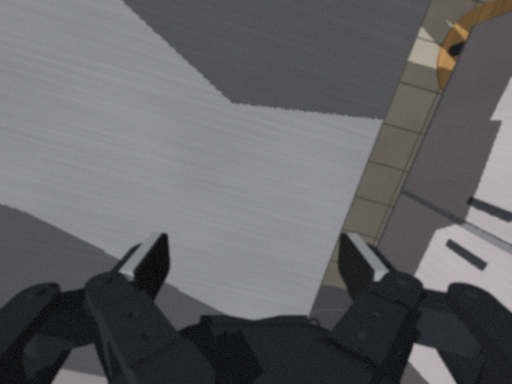

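The scene view shows the rack at (255,170), the pot at (325,180), the pan at (307,130) and the cabinet top at the lower left. The side view shows the cabinet's open front, with the hinge on the left at x≈245, and the door as the tallest item in the rack at (268,245). I'll enlarge both.

```bash
cat > h.py <<'E'
import cv2, numpy as np
from scipy.spatial.transform import Rotation as R
from scipy.optimize import least_squares
np.set_printoptions(precision=4,suppress=True)
def proj(c,P,T=None):
    T=c["cam_to_world"] if T is None else T
    p=(np.atleast_2d(P)-T[:3,3])@T[:3,:3]
    s=p[:,:2]/p[:,2:]; r2=(s**2).sum(1,keepdims=True)
    s=s*(1+c["k1"]*r2)
    return s*[c["fx"],c["fy"]]+[c["cx"],c["cy"]]
def ray(c,uv,T=None):
    T=c["cam_to_world"] if T is None else T
    d=(np.array(uv,float)-[c["cx"],c["cy"]])/[c["fx"],c["fy"]]
    s=d.copy()
    for _ in range(20): s=d/(1+c["k1"]*(s@s))
    return T[:3,3],T[:3,:3]@np.array([s[0],s[1],1])
def atz(c,uv,z,T=None):
    o,d=ray(c,uv,T); return o+d*(z-o[2])/d[2]
def crop(img,x0,y0,x1,y1,f,name):
    g=cv2.resize(img[y0:y1,x0:x1,::-1],None,fx=f,fy=f,interpolation=cv2.INTER_CUBIC)
    g=cv2.convertScaleAbs(g,alpha=1.4,beta=10)
    for u in range((x0+9)//10*10,x1,10):
        L=8 if u%50 else 16
        cv2.line(g,(int((u-x0+.5)*f),0),(int((u-x0+.5)*f),L),(0,255,255),1)
        if u%20==0: cv2.putText(g,str(u),(int((u-x0+.5)*f)-10,L+12),0,.4,(0,255,255),1)
    for v in range((y0+9)//10*10,y1,10):
        cv2.line(g,(0,int((v-y0+.5)*f)),(8,int((v-y0+.5)*f)),(0,255,255),1)
        if v%20==0: cv2.putText(g,str(v),(10,int((v-y0+.5)*f)+4),0,.4,(0,255,255),1)
    cv2.imwrite("pics/"+name,g)
def wristT(m):
    T=np.eye(4);T[:3,3]=m.get_position();T[:3,:3]=R.from_rotvec(m.get_ee_rot()).as_matrix();return T
E
python3 - <<'E'
from h import *
from rig import manip
s=manip.camera("scene");d=manip.camera("side")
crop(s["image"],200,100,360,220,5,"s1.png")
crop(d["image"],160,180,350,320,4,"d1.png")
crop(d["image"],230,60,340,180,5,"d2.png")
crop(s["image"],20,220,250,384,3,"s2.png")
E
```

```text
(no output)
```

View pics/s1.png

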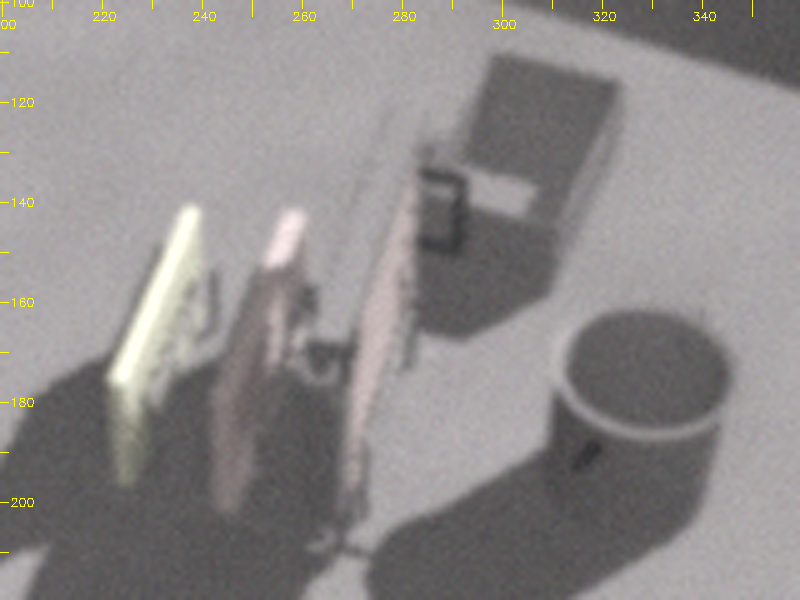

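View pics/d1.png

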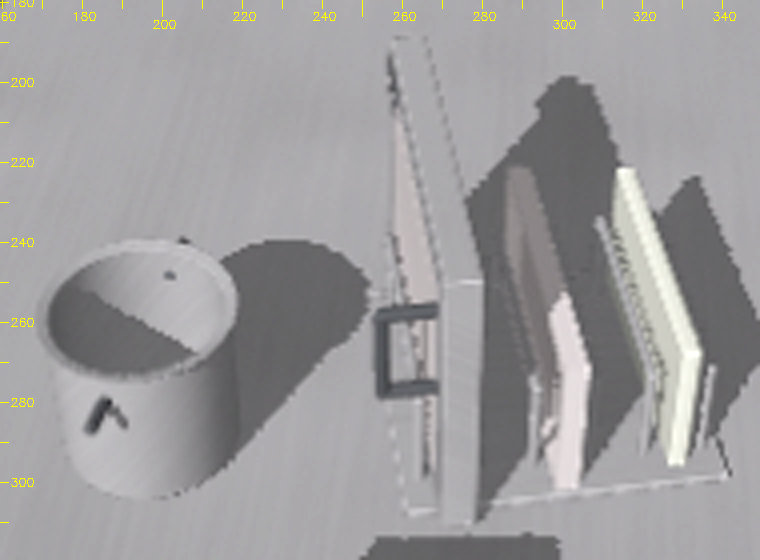

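View pics/d2.png

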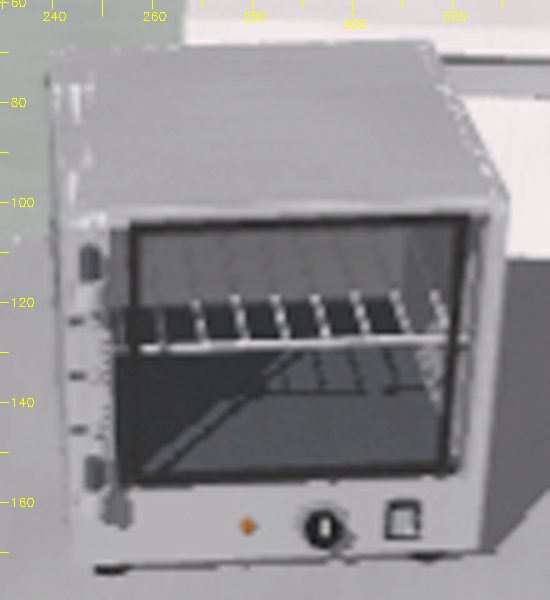

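View pics/s2.png

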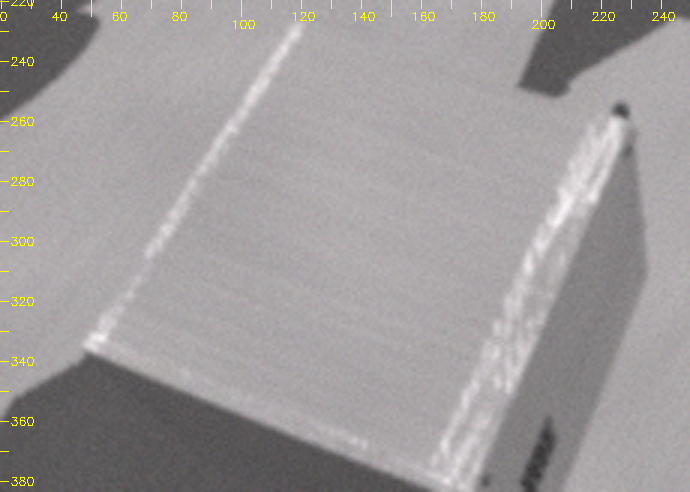

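```bash
python3 - <<'E'
from h import *
from rig import manip
s=manip.camera("scene");d=manip.camera("side")
for n,p in dict(nl=(270.2,249.5),nr=(280,249.5),fl=(257.5,189.5),fr=(265.7,189)).items(): print(n,atz(d,p,.206))
print("handle",atz(d,(254.5,258),.166))
print("cab top, side: front left, front right, back left, back right")
for p in [(249,104.5),(331,99.5),(240,71),(316,68.5)]: print(atz(d,p,.28))
print("cab top, scene")
for p in [(226,258),(119,228),(49,336),(176,384)]: print(atz(s,p,.28))
print('pot',atz(d,(207-12,257),.112), atz(s,(328,174),.112))
print('scene tops: board',atz(s,(237,142),.106),atz(s,(222,175),.106),'tray',atz(s,(258,142),.111))
E
```

```text
nl [0.5416 0.3592 0.206 ]
nr [0.5212 0.3576 0.206 ]
fl [0.5872 0.1486 0.206 ]
fr [0.5671 0.1449 0.206 ]
handle [0.5762 0.3466 0.166 ]
cab top, side: front left, front right, back left, back right
[ 0.6425 -0.184   0.28  ]
[ 0.3931 -0.2413  0.28  ]
[ 0.7046 -0.4623  0.28  ]
[ 0.4337 -0.5099  0.28  ]
cab top, scene
[ 0.6568 -0.1967  0.28  ]
[ 0.3976 -0.2425  0.28  ]
[ 0.4401 -0.5142  0.28  ]
[ 0.7093 -0.4671  0.28  ]
pot [0.7222 0.3008 0.112 ] [0.7255 0.2965 0.112 ]
scene tops: board [0.3996 0.3002 0.106 ] [0.4321 0.1462 0.106 ] tray [0.4648 0.3276 0.111 ]
```

```bash
cat >> h.py <<'E'
from scipy.spatial.transform import Rotation
def fit2(model,pts): # yaw,tx,ty
    f=lambda q:((np.array(model)@np.array([[np.cos(q[0]),np.sin(q[0])],[-np.sin(q[0]),np.cos(q[0])]])+q[1:])-np.array(pts)).ravel()
    best=min((least_squares(f,[a,*np.mean(pts,0)]) for a in (0,1.57,3.14,-1.57)),key=lambda r:r.cost)
    return best.x,best.fun.reshape(-1,2)
def Tcab(q,z=0):
    T=np.eye(4);T[:3,:3]=R.from_euler('z',q[0]).as_matrix();T[:3,3]=[q[1],q[2],z];return T
def toolrot(yaw): # door yaw -> tool rotvec: x down, y=door x, z=-door y
    c,s=np.cos(yaw),np.sin(yaw)
    return R.from_matrix(np.array([[0,0,-1],[c,s,0],[s,-c,0]]).T).as_rotvec()
E
python3 - <<'E'
from h import *
from rig import manip
m=[(-.14,.14),(-.14,-.14),(.14,-.14),(.14,.14)]
A=[(.6425,-.184),(.3931,-.2413),(.4337,-.5099),(.7046,-.4623)]
B=[(.6568,-.1967),(.3976,-.2425),(.4401,-.5142),(.7093,-.4671)]
for P in (A,B,(np.array(A)+B)/2):
    q,r=fit2(m,P);print(q,np.degrees(q[0]),r*1000)
    T=Tcab(q);print((T@[-.156,.118,.242,1])[:3])
dm=[(-.011,-.11),(.011,-.11),(-.011,.11),(.011,.11)]
print(fit2(dm,[(.5416,.3592),(.5212,.3576),(.5872,.1486),(.5671,.1449)]))
yaw=np.radians(-169.7)
h=(T@[-.156,.118,.242,1])[:3]
for z in (.27,.30,.35):
  p=h+np.array([-.0164,.0905,0]); p[2]=z
  print(z,manip.solve_ik(p,toolrot(yaw)))
print(manip.solve_ik([.555,.23,.19],toolrot(np.radians(-167.7))))
E
```

```text
[-1.3787  0.5435 -0.3494] -78.99186112044458 [[ 11.6662  -1.2182]
 [-13.7818   2.6162]
 [ -0.9162  -3.6318]
 [  3.0318   2.2338]]
[ 0.6295 -0.1737  0.242 ]
[-1.397   0.5509 -0.3551] -80.04454512622141 [[ 7.8384  3.6705]
 [-8.7455  1.0634]
 [-2.8384 -3.0205]
 [ 3.7455 -1.7134]]
[ 0.6402 -0.1811  0.242 ]
[-1.3879  0.5472 -0.3522] -79.51812132093166 [[  9.7568   1.2332]
 [-11.2707   1.8443]
 [ -1.8818  -3.3332]
 [  3.3957   0.2557]]
[ 0.6349 -0.1774  0.242 ]
(array([-2.9295,  0.5543,  0.2526]), array([[ 0.0003,  0.0032],
       [-0.0008,  0.0002],
       [ 0.001 , -0.0012],
       [-0.0004, -0.0022]]))
0.27 None
0.3 None
0.35 None
None
```

```bash
python3 - <<'E'
from h import *
from rig import manip
print(R.from_rotvec(manip.get_ee_rot()).as_matrix())
for dy in range(0,360,30):
  for p in ([.62,-.09,.30],[.555,.25,.19],[.555,.25,.3]):
    print(dy,p,manip.solve_ik(p,toolrot(np.radians(-169+dy))))
E
```

```text
[[-0.      0.2617 -0.9652]
 [ 0.0003 -0.9652 -0.2617]
 [-1.     -0.0003 -0.    ]]
0 [0.62, -0.09, 0.3] None
0 [0.555, 0.25, 0.19] None
0 [0.555, 0.25, 0.3] None
30 [0.62, -0.09, 0.3] [-0.1631  0.378   1.5845  0.      1.1791  2.2629]
30 [0.555, 0.25, 0.19] None
30 [0.555, 0.25, 0.3] None
60 [0.62, -0.09, 0.3] [-0.1631  0.378   1.5845  0.      1.1791  1.7393]
60 [0.555, 0.25, 0.19] [0.4037 0.4761 1.7121 0.     0.9535 2.3061]
60 [0.555, 0.25, 0.3] [0.4037 0.3506 1.625  0.     1.1659 2.3061]
90 [0.62, -0.09, 0.3] [-0.1631  0.378   1.5845 -0.      1.1791  1.2157]
90 [0.555, 0.25, 0.19] [ 0.4037  0.4761  1.7121 -0.      0.9535  1.7825]
90 [0.555, 0.25, 0.3] [ 0.4037  0.3506  1.625  -0.      1.1659  1.7825]
120 [0.62, -0.09, 0.3] [-0.1631  0.378   1.5845 -0.      1.1791  0.6921]
120 [0.555, 0.25, 0.19] [ 0.4037  0.4761  1.7121 -0.      0.9535  1.2589]
120 [0.555, 0.25, 0.3] [ 0.4037  0.3506  1.625  -0.      1.1659  1.2589]
150 [0.62, -0.09, 0.3] [-0.1631  0.378   1.5845  0.      1.1791  0.1685]
150 [0.555, 0.25, 0.19] [0.4037 0.4761 1.7121 0.     0.9535 0.7353]
150 [0.555, 0.25, 0.3] [0.403
[... 612 characters left out ...]
535 -0.8355]
240 [0.555, 0.25, 0.3] [ 0.4037  0.3506  1.625  -0.      1.1659 -0.8355]
270 [0.62, -0.09, 0.3] [-0.1631  0.378   1.5845 -0.      1.1791 -1.9259]
270 [0.555, 0.25, 0.19] [ 0.4037  0.4761  1.7121 -0.      0.9535 -1.3591]
270 [0.555, 0.25, 0.3] [ 0.4037  0.3506  1.625   0.      1.1659 -1.3591]
300 [0.62, -0.09, 0.3] [-0.1631  0.378   1.5845 -0.      1.1791 -2.4495]
300 [0.555, 0.25, 0.19] [ 0.4037  0.4761  1.7121 -0.      0.9535 -1.8827]
300 [0.555, 0.25, 0.3] [ 0.4037  0.3506  1.625  -0.      1.1659 -1.8827]
330 [0.62, -0.09, 0.3] None
330 [0.555, 0.25, 0.19] [ 0.4037  0.4761  1.7121 -0.      0.9535 -2.4063]
330 [0.555, 0.25, 0.3] [ 0.4037  0.3506  1.625  -0.      1.1659 -2.4063]
```

```bash
cat >> h.py <<'E'
def camT(m,c): return wristT(m)@c["mount"]
def tcp_for(pt,rv,D,mount): # TCP pos so that point pt is on camera axis at depth D
    Rm=R.from_rotvec(rv).as_matrix()
    return np.array(pt)-Rm@(mount[:3,3]+mount[:3,2]*D)
E
python3 - <<'E'
from h import *
from rig import manip
c=manip.camera("wrist")
p=manip.get_position().copy();p[2]=.42
manip.servo_line(p,rate=.25)
rv=toolrot(np.radians(-169.8+180))
t=tcp_for([.637,-.178,.263],rv,.26,c["mount"]);print(t)
manip.move_to(t,rv)
T0=wristT(manip);c=manip.camera("wrist");print(manip.get_time(),T0[:3,3])
np.save("T_pin1.npy",T0)
cv2.imwrite("pics/pin1.png",c["image"][:,:,::-1])
E
```

```text
[ 0.6367 -0.1766  0.3926]
3.5417 [ 0.6364 -0.1776  0.3927]
```

View pics/pin1.png

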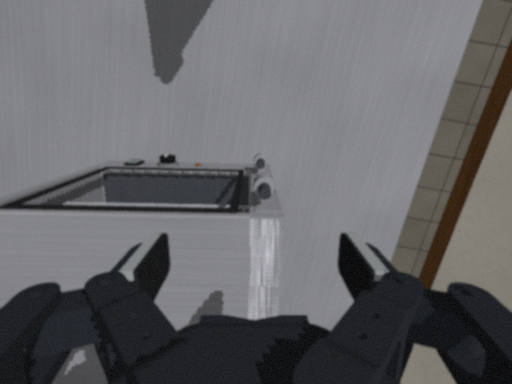

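The upper pin is at about (264,187), the lower one at (259,160), and the cabinet's front top edge lies at row ~210. I'll enlarge it.

```bash
python3 - <<'E'
from h import *
im=cv2.imread("pics/pin1.png")[:,:,::-1]
crop(im,225,145,325,220,8,"pin1c.png")
E
```

```text
(no output)
```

View pics/pin1c.png

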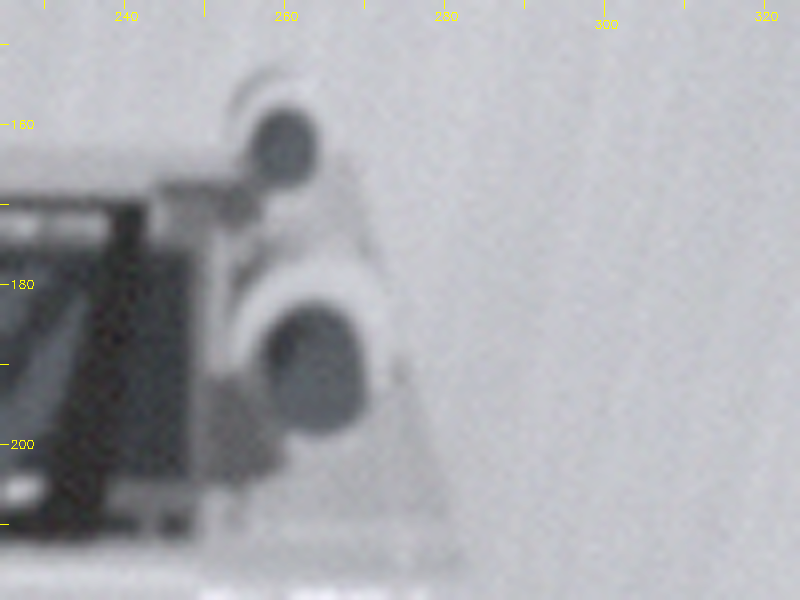

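```bash
python3 - <<'E'
from h import *
from rig import manip
c=manip.camera("wrist")
T=np.load("T_pin1.npy")@c["mount"]
P=atz(c,(264.3,192.6),.263,T);print(P)
Q=atz(c,(260,163.5),.113,T);print(Q)
# cabinet front top edge line
for uv in [(20,208.5),(240,211.5)]: print(atz(c,uv,.28,T))
rv=toolrot(np.radians(-169.8+180))
t=tcp_for(P,rv,.19,c["mount"]);print(t)
manip.servo_line(t,rv,rate=.12)
manip.hold(.3)
T0=wristT(manip);c=manip.camera("wrist");print(manip.get_time(),T0[:3,3]-t)
np.save("T_pin2.npy",T0)
cv2.imwrite("pics/pin2.png",c["image"][:,:,::-1])
crop(c["image"],215,140,315,215,8,"pin2c.png")
E
```

```text
[ 0.6477 -0.1812  0.263 ]
[ 0.6471 -0.1814  0.113 ]
[ 0.4409 -0.2276  0.28  ]
[ 0.6284 -0.1972  0.28  ]
[ 0.6502 -0.1978  0.3252]
4.6917 [0.0002 0.0001 0.0008]
```

View pics/pin2.png

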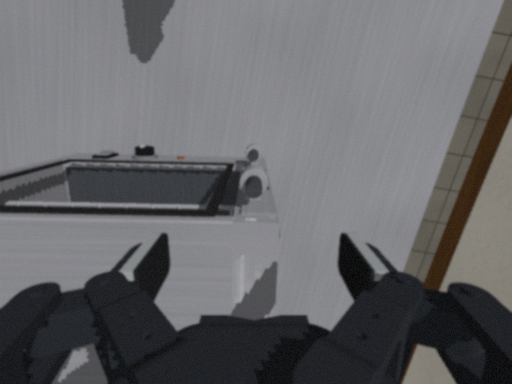

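View pics/pin2c.png

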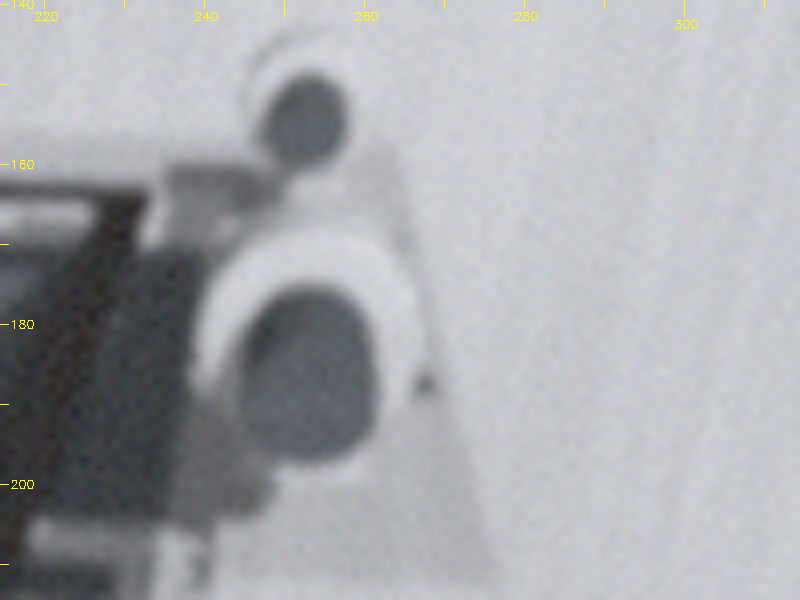

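```bash
python3 - <<'E'
from h import *
from rig import manip
c=manip.camera("wrist")
T=np.load("T_pin2.npy")@c["mount"]
print(atz(c,(253.3,189.),.263,T), proj(c,[.6477,-.1812,.263],T))
p=manip.get_position().copy();p[2]=.38;p[1]+=.05
manip.servo_line(p,rate=.25)
rv=toolrot(np.radians(-167.85+180))
t=tcp_for([.580,.1333,.194],rv,.19,c["mount"]);print(t)
manip.move_to(t+[0,0,.04],rv)
T0=wristT(manip);c=manip.camera("wrist");print(manip.get_time(),T0[:3,3])
np.save("T_soc1.npy",T0)
cv2.imwrite("pics/soc1.png",c["image"][:,:,::-1])
E
```

```text
[ 0.6479 -0.1815  0.263 ] [[253.0837 188.5077]]
[0.5831 0.1168 0.2562]
6.3417 [0.5838 0.1158 0.2964]
```

View pics/soc1.png

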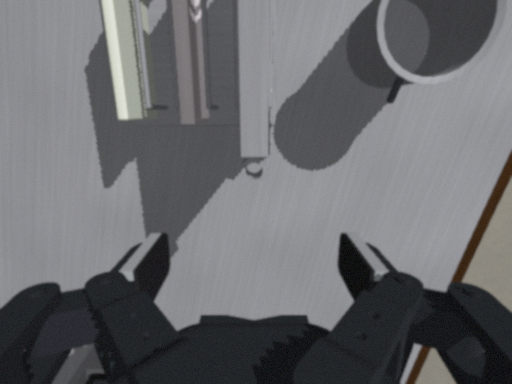

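```bash
python3 - <<'E'
from h import *
from rig import manip
c=manip.camera("wrist")
P=atz(c,(254.3,168.),.194,np.load("T_soc1.npy")@c["mount"]);print(P)
rv=toolrot(np.radians(-167.85+180))
t=tcp_for(P,rv,.19,c["mount"])
manip.servo_line(t,rv,rate=.12); manip.hold(.2)
T0=wristT(manip);c=manip.camera("wrist");print(manip.get_time(),T0[:3,3]-t)
np.save("T_soc2.npy",T0)
cv2.imwrite("pics/soc2.png",c["image"][:,:,::-1])
crop(c["image"],205,140,305,215,8,"soc2c.png")
crop(c["image"],150,0,310,120,5,"soc2d.png")
E
```

```text
[0.5802 0.1386 0.194 ]
7.125 [ 0.0006 -0.      0.001 ]
```

View pics/soc2c.png

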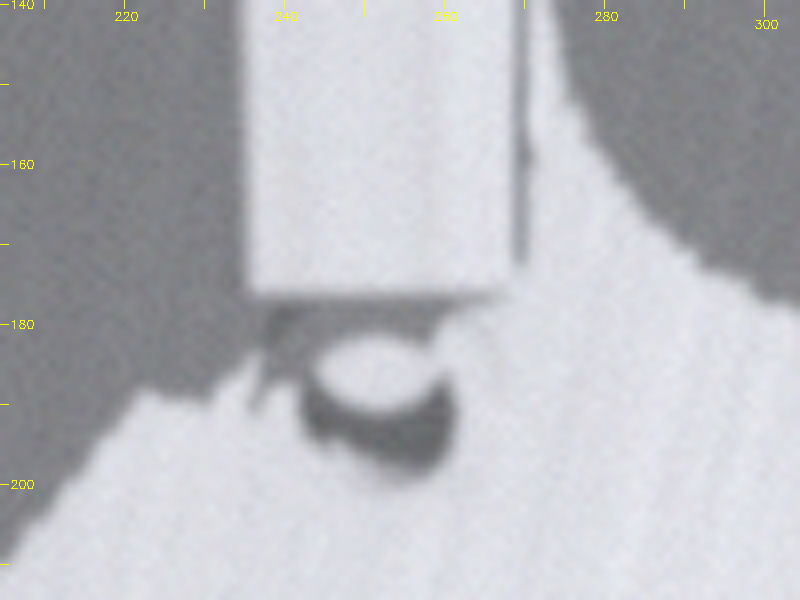

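View pics/soc2d.png

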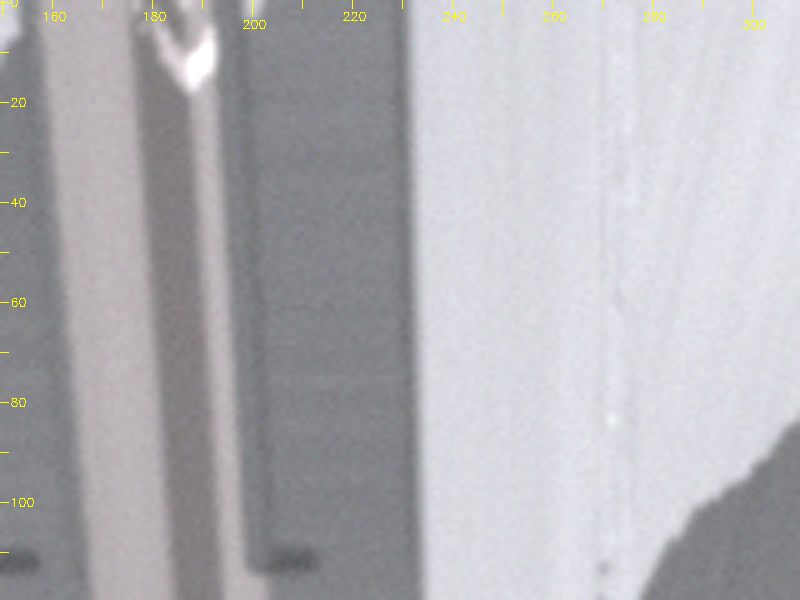

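```bash
python3 - <<'E'
from h import *
from rig import manip
c=manip.camera("wrist")
T=np.load("T_soc2.npy")@c["mount"]
print("cam z",T[:3,3])
for n,p,z in [("endL",(235.7,175.8),.206),("endR",(268.7,175.8),.206),("L5",(231.5,5),.206),("L60",(232.7,60),.206),("L110",(233.7,110),.206),("bore",(252,189),.194)]:
    print(n,atz(c,p,z,T))
for yaw in (-167.85,-168.5):
  for q in ([.5545,.2575],):
    D=Tcab([np.radians(yaw),*q],.006)
    S=lambda P:proj(c,(D@np.c_[P,np.ones(len(P))].T).T[:,:3],T)
    print(S([[-.011,.11,.2],[.011,.11,.2],[-.011,-.05,.2],[.011,-.05,.2],[.011,0,.2],[.011,.04,.2]]))
    a=np.linspace(0,2*np.pi,8,endpoint=False)
    print(S([[.007*np.cos(t),.122+.007*np.sin(t),.188] for t in a]),S([[.007*np.cos(t),.122+.007*np.sin(t),.162] for t in a]))
E
```

```text
cam z [0.5699 0.188  0.3781]
endL [0.5675 0.1474 0.206 ]
endR [0.5877 0.1518 0.206 ]
L5 [0.5474 0.2383 0.206 ]
L60 [0.5531 0.2122 0.206 ]
L110 [0.5587 0.186  0.206 ]
bore [0.5799 0.138  0.194 ]
[[ 269.982   175.2727]
 [ 234.7583  175.2847]
 [ 275.9351 -165.4132]
 [ 228.0211 -165.506 ]
 [ 230.7418  -33.8613]
 [ 232.4436   52.1997]]
[[242.0865 188.6919]
 [245.1726 195.6906]
 [252.4372 198.5585]
 [259.6954 195.6838]
 [262.7667 188.6831]
 [259.7822 181.5877]
 [252.4172 178.6219]
 [245.0574 181.5933]] [[243.3504 179.6582]
 [246.0732 185.9051]
 [252.4999 188.4681]
 [258.9214 185.8998]
 [261.6319 179.6515]
 [258.9889 173.328 ]
 [252.4833 170.6874]
 [245.9821 173.3323]]
[[ 267.9804  175.4576]
 [ 232.7564  175.0788]
 [ 277.1614 -165.0352]
 [ 229.2514 -165.8606]
 [ 230.7373  -34.1529]
 [ 231.6229   51.9453]]
[[240.0407 188.5685]
 [243.059  195.6013]
 [250.2963 198.548 ]
 [257.582  195.7521]
 [260.721  188.7859]
 [257.8064 181.6587]
 [250.471  178.6118]
 [243.0816 181.5021]] [[241.542  179.548 ]
 [244.2035 185.8251]
 [250.6053 188.4585]
 [257.0517 185.9608]
 [259.8236 179.7431]
 [257.2437 173.3911]
 [250.7647 170.6784]
 [244.2369 173.2508]]
```

```bash
python3 - <<'E'
from h import *
from rig import manip
rv=toolrot(np.radians(-167.85+180))
C=np.array([.5546,.2572])
print(manip.get_contact_force())
manip.servo_line([*C,.262],rv,rate=.15)
manip.servo_line([*C,.192],rv,rate=.1)
manip.hold(.2);print("pre",manip.get_position(),manip.get_contact_force(),manip.get_time())
c=manip.camera("wrist");cv2.imwrite("pics/g0.png",c["image"][:,:,::-1])
manip.command_gripper(.0,80)
manip.hold(.2);print(manip.get_width(),manip.get_position(),manip.get_contact_force(),manip.get_torque())
c=manip.camera("side");crop(c["image"],200,130,360,250,5,"g1.png")
E
```

```text
[ 0.3139 -0.5955 -0.7023]
pre [0.555  0.2574 0.1928] [ 0.1927  0.0614 -0.7116] 9.3
0.02130001849046699 [0.5546 0.2572 0.1921] [-0.7699 -0.1422  3.2009] [0.0075 0.1838 0.0546]
```

View pics/g1.png

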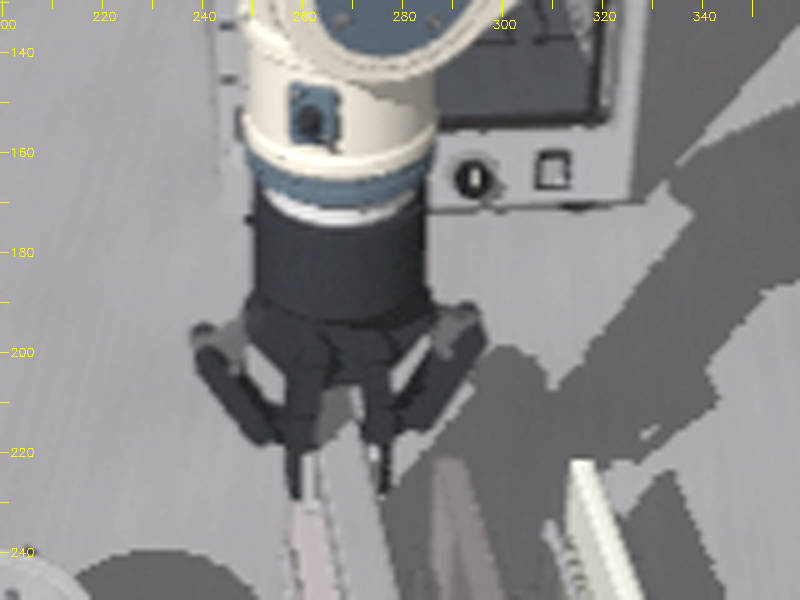

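View pics/g0.png

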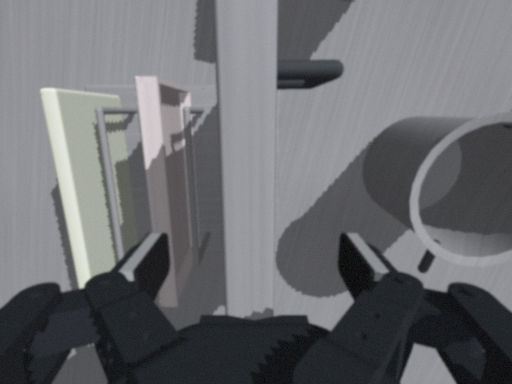

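```bash
python3 - <<'E'
from h import *
from rig import manip
rv=toolrot(np.radians(-167.85+180))
c=manip.camera("wrist");T0=wristT(manip)
D=Tcab([np.radians(-167.85),.5546,.2572],.006);np.save("D_in_tool.npy",np.linalg.inv(T0)@D)
p=manip.get_position().copy()
for z in (.21,.336):
    manip.servo_line([.5546,.2572,z],rv,rate=.1)
    print(manip.get_position(),manip.get_contact_force(),manip.get_torque(),manip.get_width())
manip.hold(.2)
T0=wristT(manip);c=manip.camera("wrist");T=T0@c["mount"]
Dn=T0@np.load("D_in_tool.npy")
P=np.array([[-.011,-.11,.2,1],[.011,-.11,.2,1],[-.011,-.02,.2,1],[.011,-.02,.2,1],[-.046,-.088,.16,1]])
print(proj(c,(Dn@P.T).T[:,:3],T))
crop(c["image"],190,0,350,120,5,"l1.png");cv2.imwrite("pics/l0.png",c["image"][:,:,::-1])
d=manip.camera("side");cv2.imwrite("pics/l2.png",d["image"][:,:,::-1]);print(manip.get_time())
E
```

```text
[0.5547 0.2572 0.21  ] [-0.3981 -0.5546 -4.8804] [-0.028   0.0217 -0.0242] 0.02087566983332576
[0.5542 0.2571 0.3351] [ 0.2193  0.6454 -5.0341] [-0.0447 -0.0011 -0.0077] 0.021244597829286165
[[286.2489 -27.2436]
 [217.8961 -27.271 ]
 [279.1349 230.7226]
 [225.5454 230.7176]
 [348.2999  65.9951]]
12.2917
```

View pics/l1.png

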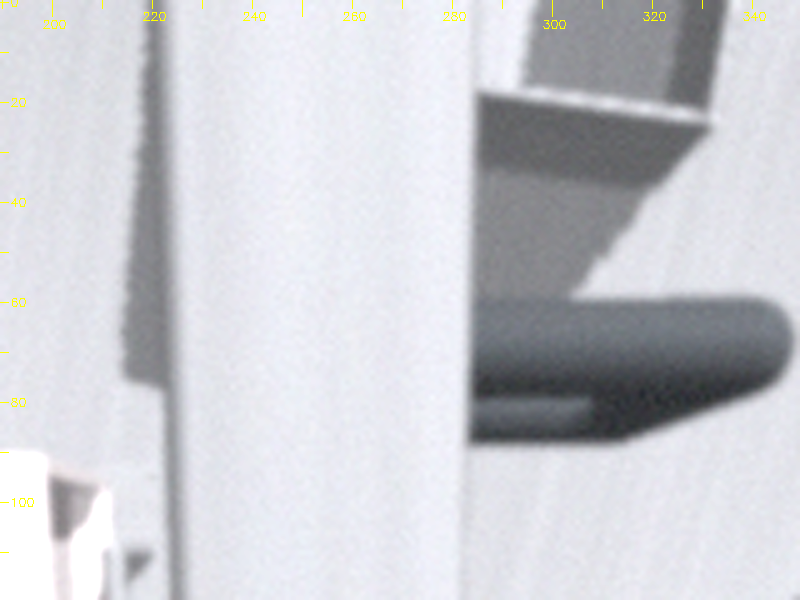

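View pics/l2.png

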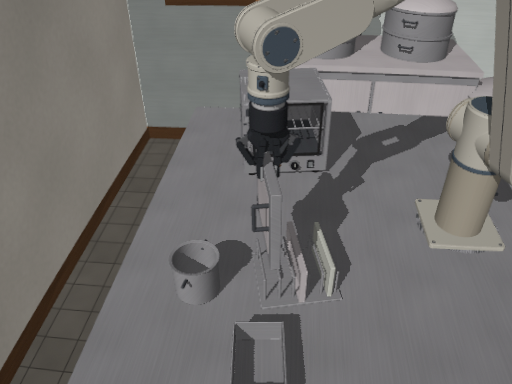

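```bash
python3 - <<'E'
from h import *
from rig import manip
rv=toolrot(np.radians(-167.85+180))
manip.servo_line([.6222,-.0621,.336],rv,rate=.2)
manip.servo_line([.6222,-.0621,.297],rv,rate=.08)
manip.hold(.3)
for _ in range(6):
    print(manip.get_position(),manip.get_contact_force(),manip.get_torque());manip.hold(.05)
d=manip.camera("side");s=manip.camera("scene");print(manip.get_time())
crop(d["image"],210,60,310,180,5,"p1.png");crop(s["image"],170,200,310,305,5,"p2.png")
E
```

```text
[ 0.6224 -0.0622  0.2975] [-0.0157 -0.3181 -4.8325] [ 0.0101 -0.003  -0.0117]
[ 0.6224 -0.0621  0.2974] [-0.1424 -0.6893 -4.6782] [0.0152 0.02   0.0064]
[ 0.6223 -0.0621  0.2973] [-0.0835 -0.01   -4.4311] [ 0.0021 -0.0273 -0.0393]
[ 0.6223 -0.0621  0.2972] [ 1.3766 -0.4046 -4.5161] [-0.0298 -0.0156  0.0289]
[ 0.6222 -0.0621  0.2972] [-0.3405  0.5874 -5.378 ] [ 0.0156 -0.0198  0.0358]
[ 0.6222 -0.0621  0.2971] [-0.6387 -0.521  -4.4579] [ 0.0232 -0.0389 -0.0136]
15.4083
```

View pics/p1.png

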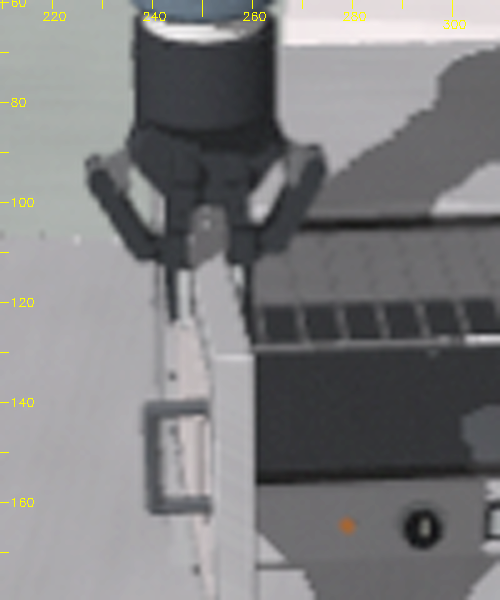

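View pics/p2.png

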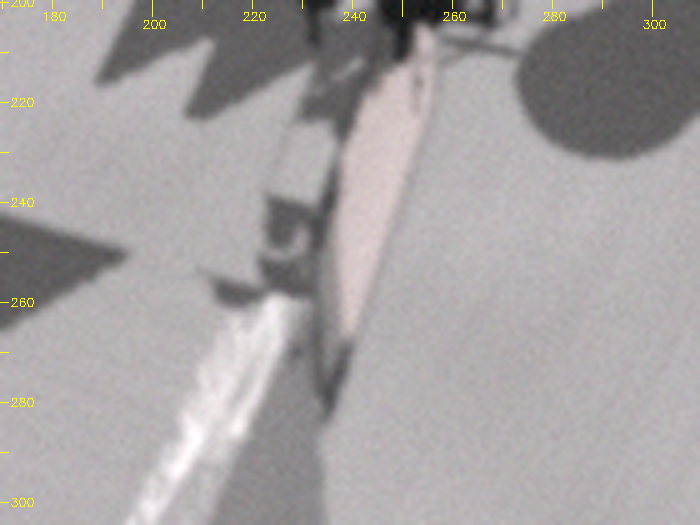

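```bash
cat >> h.py <<'E'
RV=toolrot(np.radians(-167.85+180))
def force(m,n=4):
    F=[]
    for _ in range(n):
        F.append(m.get_contact_force()); m.hold(.015)
    return np.mean(F,0)
def down(m,xy,z0,z1,step=.001,lim=3.5,base=-4.75,rate=.02,verb=True):
    z=z0
    while z>z1+1e-6:
        z=max(z-step,z1)
        m.servo_line([*xy,z],RV,rate=rate)
        f=force(m)
        if verb: print("%.4f"%z,m.get_position(),f)
        if f[2]-base>lim: return z,f,True
    return z,f,False
E
python3 - <<'E'
from h import *
from rig import manip
manip.servo_line([.6222,-.0621,.291],RV,rate=.04)
print(down(manip,[.6222,-.0621],.291,.280))
print(manip.get_torque(),manip.get_time())
E
```

```text
0.2900 [ 0.6222 -0.0621  0.2901] [ 0.2224 -0.1712 -4.7959]
0.2890 [ 0.6222 -0.0621  0.289 ] [ 0.2319 -0.2107 -4.9383]
0.2880 [ 0.6222 -0.0621  0.288 ] [ 0.0303 -0.0935 -4.861 ]
0.2870 [ 0.6222 -0.0621  0.287 ] [-0.032  0.137 -4.679]
0.2860 [ 0.6222 -0.0621  0.286 ] [ 0.2954 -0.0724 -4.8669]
0.2850 [ 0.6222 -0.0621  0.285 ] [-0.2088  0.1107 -4.8124]
0.2840 [ 0.6222 -0.0621  0.284 ] [-0.4689  0.8275 -4.6789]
0.2830 [ 0.6222 -0.0621  0.283 ] [ 0.0565  0.0873 -4.5525]
0.2820 [ 0.6222 -0.0621  0.282 ] [-0.5329  0.3736 -5.0146]
0.2810 [ 0.6222 -0.0621  0.2809] [ 0.2315 -0.0833 -4.8556]
0.2800 [ 0.6222 -0.0621  0.2799] [ 0.0053  0.0347 -4.2602]
(0.28, array([ 0.0053,  0.0347, -4.2602]), False)
[ 0.0377  0.0155 -0.0415] 19.1917
```

```bash
python3 - <<'E'
from h import *
from rig import manip
xy=[.6222,-.0621]
z,f,hit=down(manip,xy,.280,.268,step=.003,rate=.03)
if not hit: z,f,hit=down(manip,xy,z,.262,step=.001,lim=2.5)
print(manip.get_torque(),manip.get_time())
d=manip.camera("side");s=manip.camera("scene")
crop(d["image"],210,60,310,180,5,"q1.png");crop(s["image"],170,200,310,305,5,"q2.png")
E
```

```text
0.2770 [ 0.6222 -0.0621  0.2769] [ 0.1772  0.0221 -5.1179]
0.2740 [ 0.6222 -0.0621  0.2739] [-0.101  -0.2457 -5.0621]
0.2710 [ 0.6222 -0.0621  0.2709] [-0.3964  0.0226 -4.6413]
0.2680 [ 0.6222 -0.0621  0.2679] [-0.7838  0.2166 -4.7464]
0.2670 [ 0.6222 -0.0621  0.267 ] [-1.2612  0.5066 -5.0086]
0.2660 [ 0.6222 -0.0621  0.266 ] [-0.2315  0.2853 -4.57  ]
0.2650 [ 0.6224 -0.0619  0.2657] [-2.7424  3.0794  2.7567]
[ 0.1611  0.5276 -0.2241] 21.4083
```

View pics/q2.png

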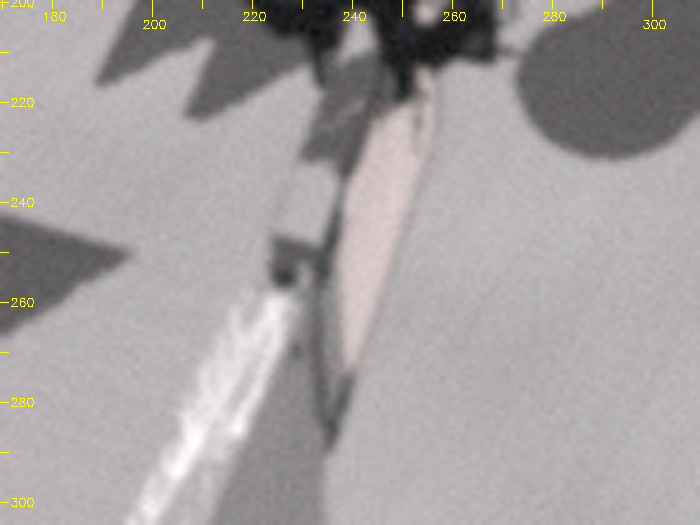

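Contact came at TCP z=0.2657, against an expected 0.266 for full seating. That puts the sockets down on the shoulders. Next I'll ease the load, let go, rise and look.

```bash
python3 - <<'E'
from h import *
from rig import manip
xy=[.6222,-.0621]
manip.servo_line([*xy,.2657],RV,rate=.02); print(force(manip))
manip.command_gripper(.03,20); manip.hold(.2); print(manip.get_width(),force(manip))
manip.command_gripper(.07); manip.hold(.2); print(manip.get_width(),force(manip),manip.get_position())
manip.servo_line([*xy,.33],RV,rate=.1);manip.servo_line([*xy,.40],RV,rate=.2)
T0=wristT(manip);c=manip.camera("wrist");np.save("T_h.npy",T0)
d=manip.camera("side");s=manip.camera("scene");print(manip.get_time())
cv2.imwrite("pics/h0.png",c["image"][:,:,::-1])
crop(d["image"],210,60,310,180,5,"h1.png");crop(s["image"],170,200,310,305,5,"h2.png")
E
```

```text
[-2.1072  2.6981  2.8089]
0.029931134197002638 [-0.3312  0.0326 -0.0121]
0.07016203276316732 [-0.2961 -0.4424  0.3206] [ 0.6222 -0.0621  0.2657]
24.525
```

View pics/h0.png

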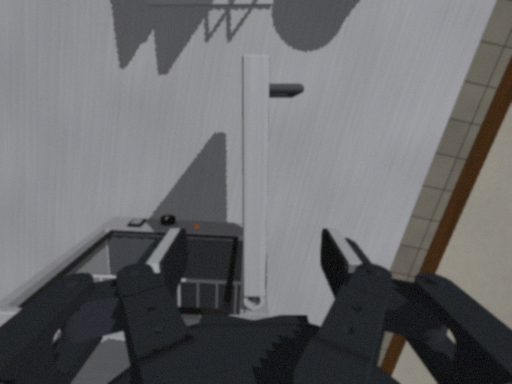

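View pics/h1.png

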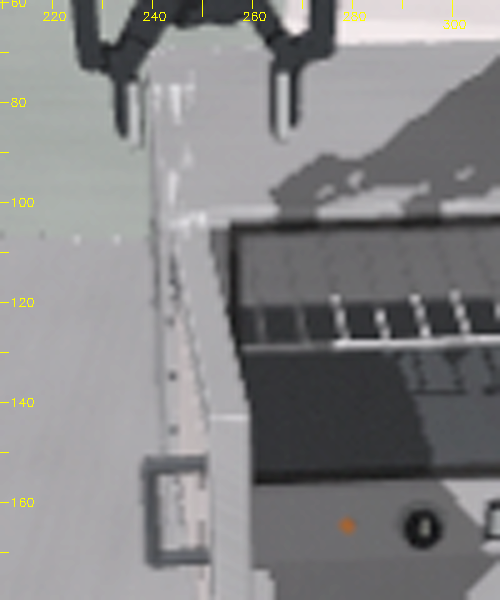

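View pics/h2.png

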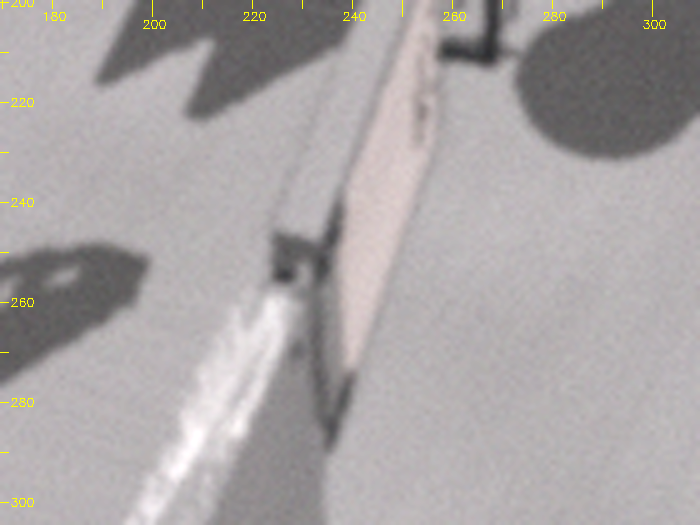

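```bash
cat >> h.py <<'E'
H=np.array([.6478,-.1813])
def push_pose(phi_deg,x0=.022,r=.165,z=.270):
    a=np.radians(phi_deg);c,s=np.cos(a),np.sin(a)
    p=H+np.array([[c,-s],[s,c]])@[-x0,-r]
    return np.array([*p,z]),toolrot(a+np.pi/2)
E
python3 - <<'E'
from h import *
from rig import manip
for ph in (-168,-140,-110,-90,-78): 
    p,rv=push_pose(ph); print(ph,p,manip.solve_ik(p,rv))
manip.command_gripper(0.0,20)
p,rv=push_pose(-168,x0=.07,z=.36); manip.move_to(p,rv)
p[2]=.27; manip.servo_line(p,rv,rate=.12)
manip.hold(.1);print(force(manip,6),manip.get_time())
T0=wristT(manip);c=manip.camera("wrist");np.save("T_p.npy",T0)
cv2.imwrite("pics/k0.png",c["image"][:,:,::-1])
d=manip.camera("side");crop(d["image"],190,60,310,150,6,"k1.png")
E
```

```text
-168 [ 0.635  -0.0153  0.27  ] [-0.0429  0.4206  1.5921  0.      1.1289  1.3185]
-140 [ 0.5586 -0.0408  0.27  ] [-0.0941  0.3087  1.7605 -0.      1.0724  0.7786]
-110 [ 0.5003 -0.1042  0.27  ] [-0.2286  0.2346  1.8637 -0.      1.0432  0.1204]
-90 [ 0.4828 -0.1593  0.27  ] [-0.3421  0.2306  1.8691 -0.      1.0419 -0.3421]
-78 [ 0.4818 -0.1941  0.27  ] [-0.4058  0.2475  1.8463  0.      1.0478 -0.6153]
[ 0.0068 -0.0541  0.1262] 27.7667
```

View pics/k0.png

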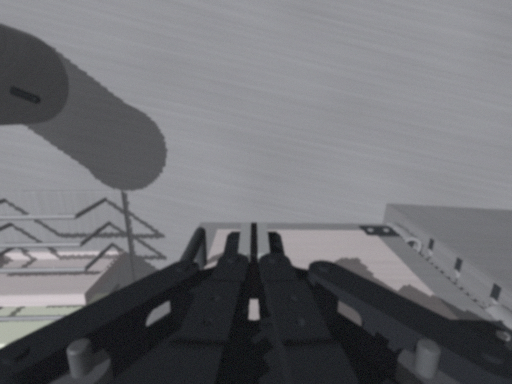

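View pics/k1.png

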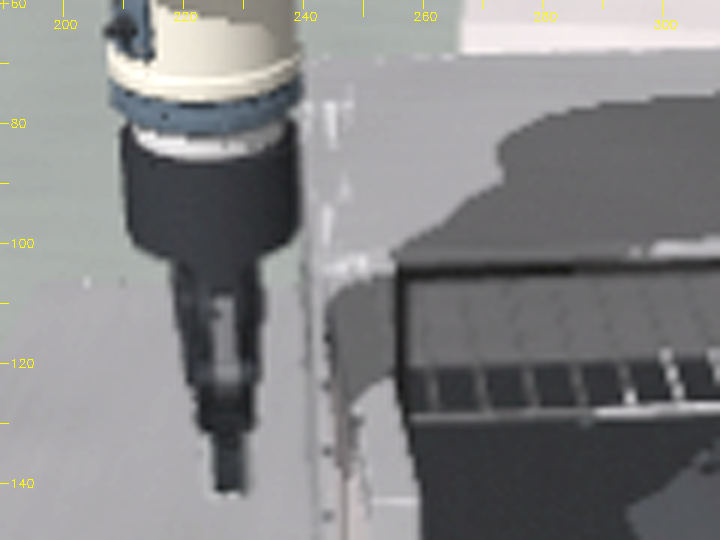

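```bash
python3 - <<'E'
from h import *
from rig import manip
p,rv=push_pose(-168,x0=.028);manip.servo_line(p,rv,rate=.06)
for ph in np.arange(-162,-129,8):
    p,rv=push_pose(ph);manip.servo_line(p,rv,rate=.05)
    print(ph,force(manip,2),manip.get_torque())
print(manip.get_time())
d=manip.camera("side");crop(d["image"],210,60,340,190,5,"m1.png")
c=manip.camera("wrist");cv2.imwrite("pics/m0.png",c["image"][:,:,::-1])
E
```

```text
-162 [-0.0882  0.3115  0.2025] [-0.0592  0.0054  0.0415]
-154 [-0.7137  0.7387  0.5366] [-0.0112  0.0052 -0.0009]
-146 [-0.2542  0.1683 -0.9773] [-0.0094 -0.0011  0.0008]
-138 [0.4224 0.4    0.0796] [0.0418 0.0083 0.0207]
-130 [ 0.3604 -0.1329  0.0832] [-0.0137 -0.0017 -0.0487]
31.9667
```

View pics/m1.png

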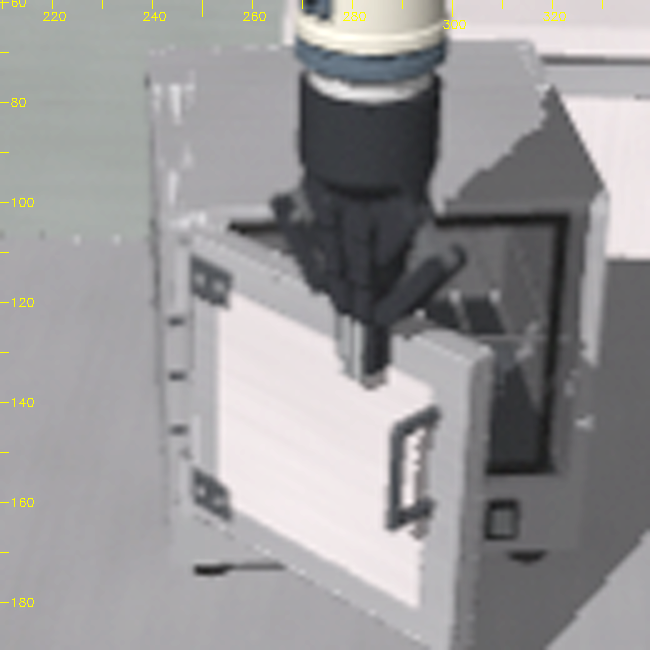

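View pics/m0.png

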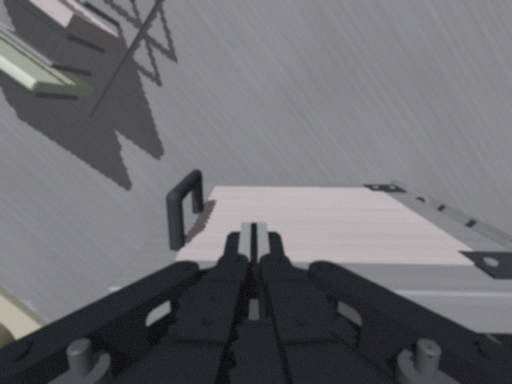

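```bash
python3 - <<'E'
from h import *
from rig import manip
for ph,r in [(-122,.045),(-114,.04),(-106,.035),(-99,.025),(-93,.02)]:
    p,rv=push_pose(ph);manip.servo_line(p,rv,rate=r)
    print(ph,force(manip,2),manip.get_torque(),manip.get_time())
d=manip.camera("side");crop(d["image"],220,60,340,180,5,"n1.png")
c=manip.camera("wrist");cv2.imwrite("pics/n0.png",c["image"][:,:,::-1])
E
```

```text
-122 [-0.0729  0.0295  0.2414] [-0.0129 -0.0076 -0.0372] 32.7667
-114 [-1.0689  0.3099  0.2247] [ 0.0077  0.0261 -0.0298] 33.5333
-106 [-0.0867  0.3867 -0.0094] [ 0.0308  0.0194 -0.0025] 34.3833
-99 [-0.2435  0.1712 -0.3179] [-0.01   -0.0674 -0.0385] 35.3833
-93 [-0.1459 -0.2041  0.3927] [ 0.0907 -0.0367  0.0318] 36.4417
```

View pics/n1.png

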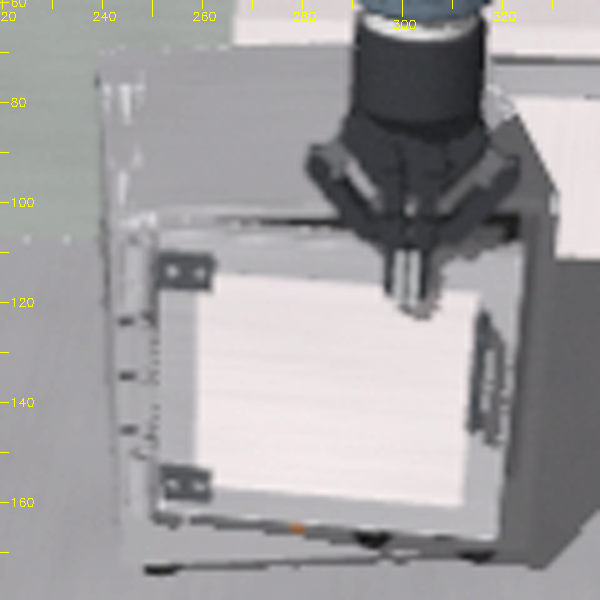

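View pics/n0.png

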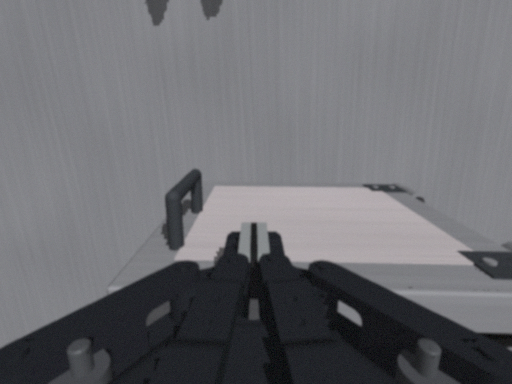

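```bash
python3 - <<'E'
from h import *
from rig import manip
for ph in np.arange(-91.5,-76,1.0):
    p,rv=push_pose(ph);manip.servo_line(p,rv,rate=.02)
    f=force(manip,4);print(ph,f,manip.get_time())
    if f[1]>2.5: break
s=manip.camera("scene");crop(s["image"],20,220,250,384,3,"r2.png")
d=manip.camera("side");crop(d["image"],220,60,340,180,5,"r1.png")
E
```

```text
-91.5 [0.1894 0.5967 0.0933] 36.975
-90.5 [-0.287   0.1616  0.174 ] 37.3333
-89.5 [0.1774 0.1889 0.0373] 37.6917
-88.5 [ 0.0423 -0.0252 -0.0037] 38.05
-87.5 [ 0.1716 -0.0121 -0.331 ] 38.4083
-86.5 [ 0.5312  0.0156 -0.0482] 38.7667
-85.5 [0.5443 0.2159 0.4185] 39.125
-84.5 [-0.5283 -0.3065  0.3799] 39.4833
-83.5 [ 0.2423 -0.0666 -0.5109] 39.8417
-82.5 [-0.4078  0.425  -0.2011] 40.2
-81.5 [ 0.0031 -0.2313 -0.3038] 40.5583
-80.5 [0.0871 0.0909 0.2335] 40.9167
-79.5 [0.4841 7.9184 2.3108] 41.275
```

View pics/r1.png

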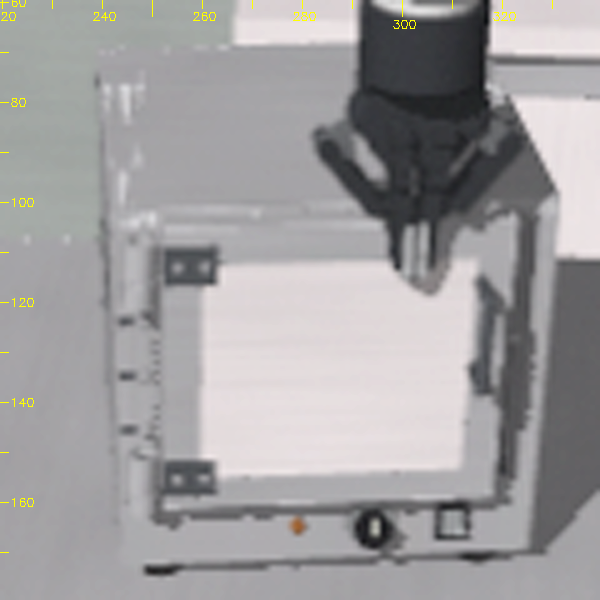

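View pics/r2.png

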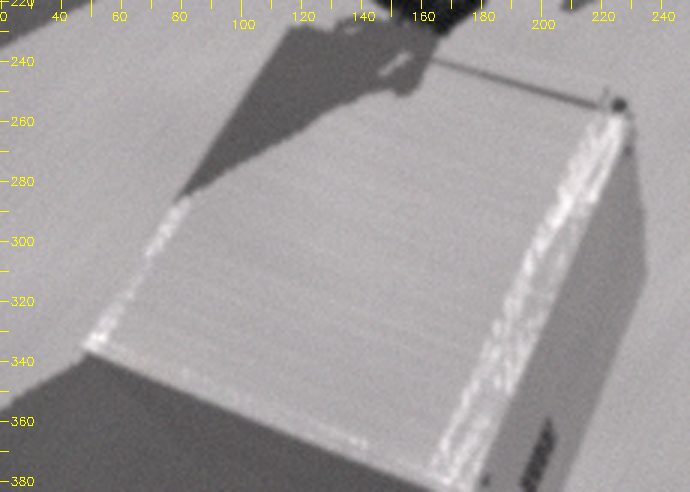

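The door met the gasket at 8 N, so it is shut. I'll back off, rise and check.

```bash
python3 - <<'E'
from h import *
from rig import manip
p,rv=push_pose(-79.7,x0=.028);manip.servo_line(p,rv,rate=.02);print(force(manip))
p,rv=push_pose(-79.7,x0=.12);manip.servo_line(p,rv,rate=.1)
p[2]=.42;manip.servo_line(p,rv,rate=.2);manip.hold(.2)
q,_=push_pose(-79.7,x0=-.0);q[2]=.45
manip.servo_line([.53,-.11,.45],toolrot(np.radians(10.3)),rate=.15);manip.hold(.3)
print(force(manip),manip.get_time())
c=manip.camera("wrist");np.save("T_f.npy",wristT(manip));cv2.imwrite("pics/f0.png",c["image"][:,:,::-1])
d=manip.camera("side");crop(d["image"],220,60,340,180,5,"f1.png");cv2.imwrite("pics/f2.png",d["image"][:,:,::-1])
s=manip.camera("scene");crop(s["image"],60,210,260,290,4,"f3.png")
E
```

```text
[-0.1261  0.1948  0.24  ]
[-0.3856  0.0447  0.0582] 45.1
```

View pics/f0.png

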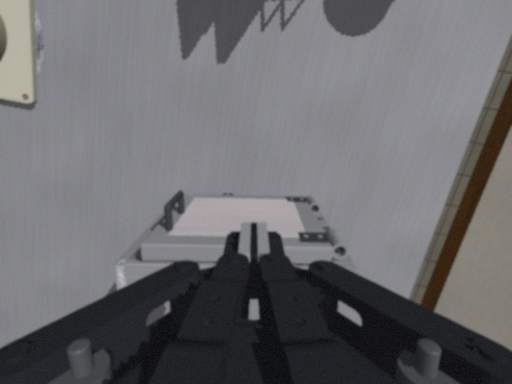

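View pics/f1.png

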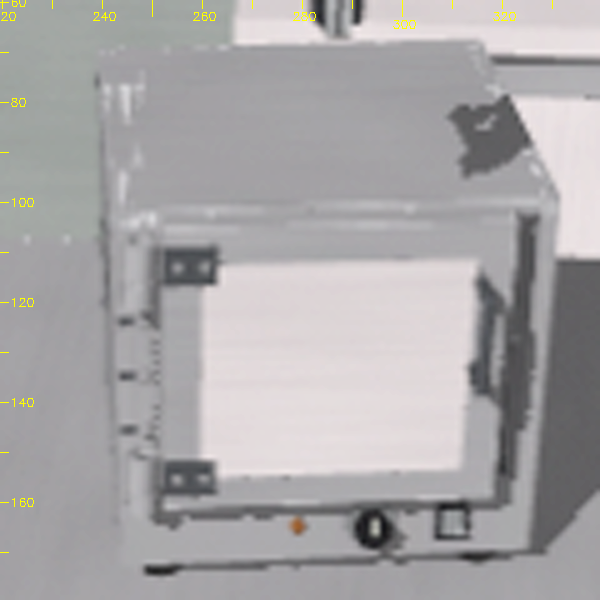

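View pics/f2.png

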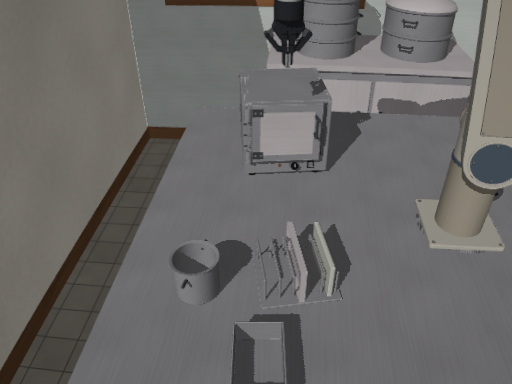

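The door sits parallel to the cabinet front: in the wrist view its top edge at row ~240 and the cabinet edge at ~263 run together. The rack items, pot and pan look unmoved, and the robot touches nothing.

```bash
python3 -c "
from rig import manip
print(manip.get_joint_vel(),manip.get_time());manip.sign_off()"
```

```text
[-2.88180065e-04  2.80747312e-03 -4.62997811e-03  1.14323975e-03
 -1.63879063e-04  5.86032462e-06] 45.25
the job is handed in; nothing more can be done
```

The door is hung on both pins, shut and let go. I handed the job in at 45.3 s; sign-off gives no verdict, so what follows rests on my own readings and pictures.

- **Hanging:** I found the upper pin and upper socket with close wrist-camera views, gripped the door at its top centre and carried it over with almost no turn, about 88° open. I lowered it in 1–3 mm steps. Nothing touched until full depth: contact came at a tool height of 0.2657 m against an expected 0.266 m. The force there was about 7.5 N, weight included.
- **Shutting:** After letting go, I pushed the front with closed fingers, slowing towards the end. The push met the gasket at about 8 N, then I backed off.
- **Last checks:** The door looks upright and parallel to the cabinet front, and it did not move when I let go. The outside force on the tool is near zero. The rack items, pot and pan look unmoved in the side view; I did not re-measure them.
- **Disagreements:** The side camera put the door about 4 mm from where the wrist camera did, and the cabinet's angle came out between 9° and 11° depending on the view. I used the wrist readings. The door met the gasket at about 10.5°.

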